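Turn the sprung jar turntable to the label reader and hold it

ROBOT

A 6-joint arm with a two-finger parallel gripper is mounted at the origin on the work surface. World frame = base frame: x ahead of the robot, y to its left, z up, the work surface at z = 0. Lengths are in m, angles in rad, forces in N, time in s.
With the tool pointing down it reaches from about 0.35 to 0.975 m from the base axis. Payload 4.9 kg.
Tool frame: the origin (TCP) lies at the very end of the fingers, on their centre line; the grasp point (between the pads) lies 19 mm behind it (grasp_offset is the distance from the TCP to the grasp point, in m); x points along the fingers, y is the direction in which the jaws open and shut, and the axes are right-handed (so a half turn about x gives the same grasp; the last joint's range is limited). The gripper opens to 85 mm and grips with 20 to 120 N. Pads are 22 mm wide; open, the fingers measure 114 mm over their backs; the gripper's body (76 mm by 85 mm) begins 54 mm behind the grasp point. The pads swing forward as they close: fully open they stand 13 mm farther back than shut.
Start: joints at [1.115, 0.053, 1.613, -0, 1.476, -0.119], TCP at [0.207, 0.59, 0.231] pointing down, gripper open.
Joint ranges: [-3.01, 3.01], [-1.01, 2.22], [0.06, 2.58], [-1.02, 4.17], [0.09, 2.62], [-3.14, 3.14]. Speed limits (rad/s): [2.57, 2.57, 3.14, 3.14, 3.14, 3.14].

INTERFACE

Orientations are given as a rotation vector (axis times angle).
In Python, from station import get_obs, get_image, camera_model, finish_job, grasp_offset gives the robot as it stands.
- The arm moves only by the shell command python3 -m crank 'ROWS' [OPENING] [FORCE]. ROWS is JSON, a list that holds one entry, the list of rows, each a list of 4 numbers: the shift along the world's x, y, z in m, then the turn about the world's z in degrees. In form: [[[dx, dy, dz, turn], ...]]. A call has 1 to 5 rows; each row is the pose to reach, as a shift and turn from the pose commanded when the call began; what a row does not reach only later rows make up. A row lasts 1/12 s, in which the tool goes at most 41.7 mm and 7.16 degrees, less where a joint would pass 70% of its speed; a pose out of reach is approached as far as the arm can. A call with a gripper value outside its range is refused whole. OPENING is the opening, from 0 (shut) to 1 (fully open), set as the call begins (- or left out, the last holds). The fingers move at their own pace and stop on an object; FORCE is the grip in N (left out, the last holds). Time passes only in rows, so rows that repeat a pose let the fingers close. It gives the time, the measured TCP pose, the force and the opening at its end, in the units of the state.
- get_obs(): the state, without advancing time (a new reading comes with each control period).
- get_image(name): name is "scene" or "top" or "wrist"; returns (picture, depth): 420x560x3 uint8, red, green, blue; 420x560 float32, m along the optical axis (not along the pixel's ray), 0 where there is no reading.
- camera_model(name): a dict with "fx", "fy", "cx", "cy" (pixels), "xyz" and "attitude" of the camera in the world. Camera axes: x right, y down, z forward; pixel columns grow to the right and rows downward; lengths in m; the calibration is good to about 2 mm. The wrist camera is an equidistant fisheye: a pixel r from the principal point sees the ray r / f radians off the axis. A picture is of the moment at which its call begins: read the wrist's pose just before it. camera_model takes no time and is no camera call; for the wrist camera it gives the pose at the moment of the call.
- finish_job(): hands the job in, once; it reports no verdict.
The state is a dict: "t": time; "q": joint angles; "dq": joint speeds; "effort": joint torques, N m; "tool_pos": TCP position; "tool_rot": TCP orientation; "contact_force": force on the tool from outside, world axes, zero at the start; "wrist_torque": the same for the moment, N m; "opening": finger opening in m.
Only numpy, scipy, OpenCV 4.12 (cv2) and the standard library are available. Lean on these libraries where they do the work, as an engineer would, in place of code of your own. Each camera call takes 0.05 s, during which the arm holds its last target.

TASK

Take hold of the turntable by one of the finger posts on its rim and turn it until the spare-parts jar with the bar across its lid stands squarely in front of the label reader, then keep holding it still there: a spring would turn it back, so the program finishes with the gripper still holding the post. Leave the jars in their nests without pushing them, and do not disturb the other things on the bench.

Things in the scene. Friction and masses are not known exactly. Their poses are not given: they have to be found in the camera images.
- station: reading station, fixed to the bench: round grey base under the turntable, with a label reader. Origin on the turntable's axis at bench height, z up; its -x axis points from there to the middle of the reader (roughly towards the robot). The reader, a grey block 56 mm wide, 92 mm high, 180 to 216 mm from the axis, dark window facing the axis, never turns.
- turntable: aluminium disc 310 mm across, 13 mm thick, top 45 mm above the bench; origin on its vertical axis at the disc's underside, z up. Carries five jars 72 degrees apart and five finger posts on its rim, midway between jars. Turns either way up to 2.6 rad from where it is found, against a soft return spring (0.35 N m per rad). The shorter way to the reader is under 2.25 rad.
- jar_bar_center (a point): THE JAR TO BE READ: the only one with a straight upright steel bar across its lid. A white cylindrical jar, 46 mm across, 62 mm high to the top of its flat black lid; this point is on its axis, 31 mm above its foot. The bar is 42 mm long, 10 mm wide and stands 17 mm above the lid. Loose, standing in a nest of four pins on the turntable, 85 mm from its axis.
- jar_a_center (a point): a plain flat-lidded jar, a white cylindrical jar, 46 mm across, 62 mm high to the top of its flat black lid; this point is on its axis, 31 mm above its foot. Loose, standing in a nest of four pins on the turntable, 85 mm from its axis.
- jar_b_center (a point): a jar with a small round steel knob (18 mm across, 14 mm high) on its lid; a white cylindrical jar, 46 mm across, 62 mm high to the top of its flat black lid; this point is on its axis, 31 mm above its foot. Loose, standing in a nest of four pins on the turntable, 85 mm from its axis.
- jar_c_center (a point): a plain flat-lidded jar, a white cylindrical jar, 46 mm across, 62 mm high to the top of its flat black lid; this point is on its axis, 31 mm above its foot. Loose, standing in a nest of four pins on the turntable, 85 mm from its axis.
- jar_d_center (a point): a plain flat-lidded jar, a white cylindrical jar, 46 mm across, 62 mm high to the top of its flat black lid; this point is on its axis, 31 mm above its foot. Loose, standing in a nest of four pins on the turntable, 85 mm from its axis.
- post0 (a point): one of the five equal finger posts of the turntable: upright round steel post, 16 mm thick, 140 mm from the turntable's axis, rising 90 mm above the disc (top 135 mm above the bench). This point is on the post's axis, 15 mm below its top: where to take hold. It turns with the turntable. About 40 mm is free all round it.
- post1 (a point): one of the five equal finger posts of the turntable: upright round steel post, 16 mm thick, 140 mm from the turntable's axis, rising 90 mm above the disc (top 135 mm above the bench). This point is on the post's axis, 15 mm below its top: where to take hold. It turns with the turntable. About 40 mm is free all round it.
- post2 (a point): one of the five equal finger posts of the turntable: upright round steel post, 16 mm thick, 140 mm from the turntable's axis, rising 90 mm above the disc (top 135 mm above the bench). This point is on the post's axis, 15 mm below its top: where to take hold. It turns with the turntable. About 40 mm is free all round it.
- post3 (a point): one of the five equal finger posts of the turntable: upright round steel post, 16 mm thick, 140 mm from the turntable's axis, rising 90 mm above the disc (top 135 mm above the bench). This point is on the post's axis, 15 mm below its top: where to take hold. It turns with the turntable. About 40 mm is free all round it.
- post4 (a point): one of the five equal finger posts of the turntable: upright round steel post, 16 mm thick, 140 mm from the turntable's axis, rising 90 mm above the disc (top 135 mm above the bench). This point is on the post's axis, 15 mm below its top: where to take hold. It turns with the turntable. About 40 mm is free all round it.
- bearing: Bystander, leave alone: steel ball bearing, 52 mm across, 15 mm high, lying flat on the bench beside the reader; origin at the centre of its underside.
- coupling: Bystander, leave alone: dark steel stepped shaft coupling, 48 mm across, 46 mm high, standing on the bench left of the turntable; origin at the centre of its foot.
- capacitor: Bystander, leave alone: aluminium can capacitor, 40 mm across, 75 mm high, standing on the bench right of the turntable; origin at the centre of its foot.
- screwdriver: Bystander, leave alone: screwdriver with a black handle lying on the bench, far left.
- wrench: Bystander, leave alone: steel wrench lying on the bench, right.
- fan: Bystander, leave alone: black square cooling fan, 92 mm square, 25 mm high, lying on the bench, left; origin at the centre of its underside.
There are look-alikes about, which are no part of the job. What is shaped like the part that bears jar_c_center but brown or green is not meant.

How it is judged:
By the outcome, as a careful person would: the job done as asked, in the order asked, and still so for the second after the job is handed in, while the arm keeps its last pose, push and grip.
It also fails if it takes over 40 s, if anything falls off the work surface, if the arm or the gripper's body presses on something with over 40 N, if the wrist force passes 120 N, or if a joint passes its speed limit or range.

## Working session

There is one attempt and no reset: what is moved stays moved. The work goes in short steps, Python scripts to look and compute and a shell command to move; the robot and the scene stay as the last step left them, time stands still between calls to the robot, and variables do not carry over. Pictures are saved under pics/ and viewed, and the job is handed in when it is done.

```bash
mkdir -p pics; ls; python3 - <<'E'
from station import *
import cv2,numpy as np
o=get_obs();print(o)
for n in("scene","top"):
    im,d=get_image(n);np.savez(f"{n}0.npz",im=im,d=d);cv2.imwrite(f"pics/{n}0.png",im[:,:,::-1]);print(camera_model(n))
E
```

```text
pics
{'t': 0.0, 'q': array([ 1.11499841e+00,  5.33265565e-02,  1.61428325e+00,  5.90418462e-06,
        1.47597535e+00, -1.18953827e-01]), 'dq': array([-1.21451511e-03,  8.21101738e-04, -1.76812944e-04, -9.31319678e-07,
        2.41355668e-03, -1.17297079e-04]), 'effort': array([ 1.44610326e-04, -3.93690634e+01, -3.70167124e+01, -1.29260175e-04,
        7.43972138e-03, -1.11121028e-05]), 'tool_pos': array([0.20626875, 0.58933407, 0.23008821]), 'tool_rot': array([ 0.26284624,  1.55515648, -0.26585697]), 'contact_force': array([-0.5372182 ,  0.46319563, -0.24200359]), 'wrist_torque': array([-0.02054577, -0.0388397 ,  0.03801689]), 'opening': 0.08557787390183767}
{'fx': 392.2915970963197, 'fy': 392.2915970963197, 'cx': 277.3248769257262, 'cy': 206.94731266262784, 'xyz': array([1.37809507, 0.37892315, 0.75223031]), 'attitude': array([-1.30459004, -2.06258733,  1.04696271])}
{'fx': 410.4772297139546, 'fy': 410.4772297139546, 'cx': 277.5643761532378, 'cy': 211.64319026246767, 'xyz': array([ 0.48133436, -0.01980289,  1.1160197 ]), 'attitude': array([-2.17317963,  2.21455988, -0.07197377])}
```

View pics/scene0.png

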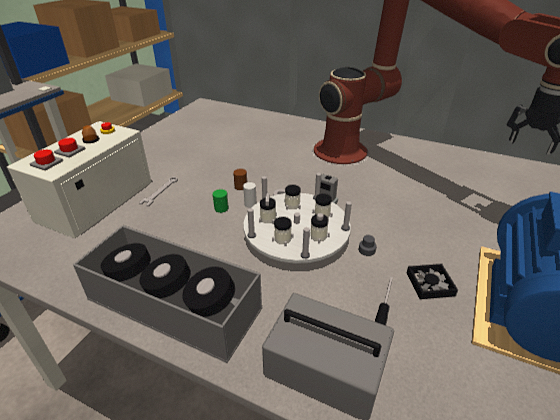

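View pics/top0.png

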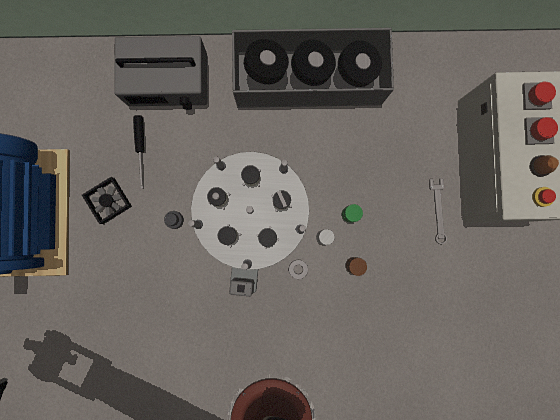

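The top view shows the turntable at about (250,210), with the reader at (243,282). The jar candidates on it are (282,200), which looks like it has a bar; (217,197), with a knob; and (251,175), (228,236) and (267,237), all plain. The posts are near (220,165), (284,168), (302,229), (247,265) and (198,224). I'll enlarge this view to confirm and measure.

```bash
cat > h.py <<'E'
import numpy as np,cv2
from scipy.spatial.transform import Rotation as R
from station import camera_model
def pts(name,d,cm=None):
    m=cm or camera_model(name);v,u=np.indices(d.shape)
    P=np.stack([(u-m['cx'])/m['fx']*d,(v-m['cy'])/m['fy']*d,d],-1)
    return P@R.from_rotvec(m['attitude']).as_matrix().T+m['xyz']
def circ(p):
    A=np.c_[2*p,np.ones(len(p))];s=np.linalg.lstsq(A,(p**2).sum(1),rcond=None)[0]
    return s[:2],np.sqrt(s[2]+s[0]**2+s[1]**2)
E
python3 - <<'E'
from h import *
z=np.load('top0.npz');im,d=z['im'],z['d']
c=im[140:305,175:325];cv2.imwrite('pics/crop0.png',cv2.resize(c,None,fx=3.6,fy=3.6,interpolation=cv2.INTER_CUBIC)[:,:,::-1])
P=pts('top',d)
roi=np.zeros(d.shape,bool);roi[140:310,180:325]=1
disc=roi&(abs(P[...,2]-.045)<.006)&(d>0)
print('disc n',disc.sum(),np.median(P[disc][:,2]))
cs=max(cv2.findContours(disc.astype(np.uint8),cv2.RETR_EXTERNAL,cv2.CHAIN_APPROX_NONE)[0],key=len)[:,0]
pb=np.array([P[y,x,:2] for x,y in cs])
for _ in range(6):
    c,r=circ(pb);e=abs(np.hypot(*(pb-c).T)-r);pb=pb[e<max(.003,np.percentile(e,92))] if e.max()>.003 else pb
print('center',c,r,len(pb))
def comps(m,t,amin=3):
    n,l,s,cc=cv2.connectedComponentsWithStats(m.astype(np.uint8))
    for i in range(1,n):
        if s[i,4]>=amin:
            q=P[l==i];m_=q.mean(0);v=m_[:2]-c
            print(t,s[i,4],cc[i].round(1),m_.round(4),'r%.4f ang%.2f'%(np.hypot(*v),np.degrees(np.arctan2(v[1],v[0]))))
near=np.hypot(P[...,0]-c[0],P[...,1]-c[1])
comps(roi&(P[...,2]>.128)&(P[...,2]<.145),'top>128')
comps(roi&(P[...,2]>.1)&(P[...,2]<.113)&(near<.12),'lid',40)
comps(roi&(P[...,2]>.114)&(P[...,2]<.13)&(near<.12),'bar/knob')
comps(roi&(P[...,2]>.08)&(P[...,2]<.1)&(near>.16),'reader')
E
```

```text
disc n 8978 0.045181105759858786
center [0.55173693 0.04590404] 0.15285659397802503 320
top>128 36 [215.9 159. ] [0.6697 0.12   0.1349] r0.1394 ang32.14
top>128 34 [283.6 162.4] [ 0.6586 -0.0431  0.135 ] r0.1391 ang-39.78
top>128 37 [191.1 222.7] [0.5173 0.1808 0.1342] r0.1392 ang104.30
top>128 36 [302.  227.9] [ 0.4999 -0.0837  0.1351] r0.1396 ang-111.81
top>128 35 [244.4 265.8] [0.4126 0.0549 0.1351] r0.1394 ang176.28
lid 273 [250. 174.] [0.6362 0.04   0.107 ] r0.0847 ang-3.99
lid 236 [216.4 196.1] [0.5827 0.1239 0.1069] r0.0839 ang68.33
lid 199 [281.4 199.2] [ 0.5721 -0.0365  0.1072] r0.0849 ang-76.14
lid 275 [226.5 235. ] [0.4865 0.1    0.1072] r0.0847 ang140.36
lid 279 [267.1 236.9] [0.48   0.0006 0.1073] r0.0849 ang-147.74
bar/knob 71 [281.5 198.5] [ 0.5723 -0.0364  0.1235] r0.0849 ang-75.97
bar/knob 41 [215.1 195.6] [0.5828 0.125  0.1202] r0.0850 ang68.54
reader 342 [240.7 287.4] [0.3568 0.0682 0.0916] r0.1962 ang173.48
```

View pics/crop0.png

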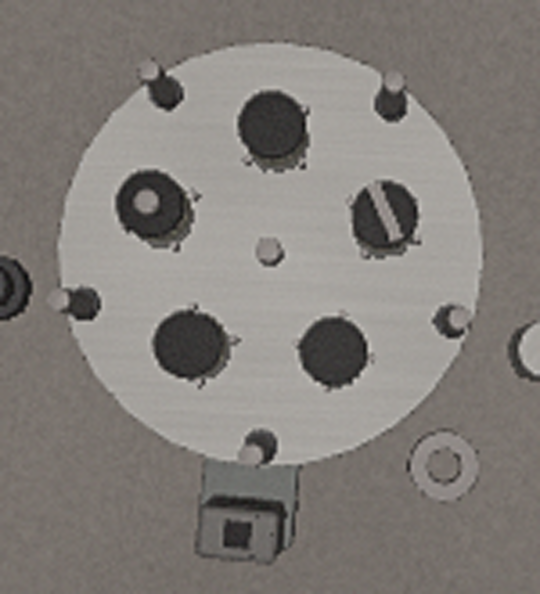

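```bash
python3 - <<'E'
from h import *
from station import get_obs
z=np.load('top0.npz');im,d=z['im'],z['d'];P=pts('top',d)
posts=np.array([[.6697,.12],[.6586,-.0431],[.5173,.1808],[.4999,-.0837],[.4126,.0549]])
print('post mean',posts.mean(0),circ(posts))
c=posts.mean(0)
roi=np.zeros(d.shape,bool);roi[270:310,215:270]=1
m=roi&(P[...,2]>.08)&(P[...,2]<.1)
n,l,s,_=cv2.connectedComponentsWithStats(m.astype(np.uint8));i=1+s[1:,4].argmax()
q=P[(l==i)][:,:2].astype(np.float32)
r=cv2.minAreaRect(q*1000);b=cv2.boxPoints(r)/1000
v=np.array(r[0])/1000-c
print('rect',r,b.round(4),'ang',np.degrees(np.arctan2(v[1],v[0])),np.hypot(*v))
bar=np.array([.5723,-.0364])-c;print('bar ang',np.degrees(np.arctan2(bar[1],bar[0])))
o=get_obs();M=R.from_rotvec(o['tool_rot']).as_matrix();print(M.round(3), 'y yaw',np.degrees(np.arctan2(M[1,1],M[0,1])))
E
```

```text
post mean [0.55162 0.04578] (array([0.55158312, 0.04582941]), np.float64(0.1393225861131469))
rect ((356.1434020996094, 68.75566101074219), (55.90515899658203, 37.74040603637695), 83.0529556274414) [[0.334  0.0433]
 [0.3715 0.0387]
 [0.3783 0.0942]
 [0.3408 0.0988]] ang 173.29640387084285 0.19682220739944856
bar ang -75.87520559817828
[[-0.001  0.33   0.944]
 [-0.002  0.944 -0.33 ]
 [-1.    -0.002 -0.   ]] y yaw 70.70392693343138
```

The bar jar is confirmed at crop (385,215). It sits at −75.8° about the axis (0.5516, 0.0458), and the reader is at 173.2°. The shorter way is therefore about −111°. I'll use the post at 32.2°, at (0.670, 0.120), with the jaws tangential, and swing it along the far side to −78.8°, well clear of the reader.

```bash
python3 -m crank '[[[0.023,-0.023,0,3],[0.046,-0.047,0,6],[0.07,-0.07,0,9],[0.093,-0.094,0,12],[0.116,-0.117,0,13]]]' 0.5 60
python3 -m crank '[[[0.023,-0.023,0,3],[0.046,-0.047,0,6],[0.07,-0.07,0,9],[0.093,-0.094,0,12],[0.116,-0.117,0,13]]]'
python3 -m crank '[[[0.023,-0.023,0,3],[0.046,-0.047,0,6],[0.07,-0.07,0,9],[0.093,-0.094,0,12],[0.116,-0.117,0,13]]]'
python3 -m crank '[[[0.023,-0.023,0,3],[0.046,-0.047,0,6],[0.07,-0.07,0,9],[0.093,-0.094,0,12],[0.116,-0.118,0,12.5]]]'
```

```text
t: 0.52
tool_pos: [0.3231, 0.4714, 0.2307]
tool_rot: [0.084, 1.57, -0.085]
contact_force: [-0.3, 0.8, 0.4]
opening: 0.0424
t: 0.93
tool_pos: [0.4392, 0.3543, 0.2308]
tool_rot: [-0.094, 1.569, 0.093]
contact_force: [0.3, 1.2, -0.3]
opening: 0.0427
t: 1.35
tool_pos: [0.5552, 0.2373, 0.2307]
tool_rot: [-0.271, 1.555, 0.271]
contact_force: [0.6, -0.0, -0.6]
opening: 0.0428
t: 1.77
tool_pos: [0.6712, 0.1195, 0.2305]
tool_rot: [-0.442, 1.526, 0.442]
contact_force: [0.4, -0.6, 0.4]
opening: 0.0427
```

```bash
python3 -m crank '[[[0,0,-0.025,0],[-0.001,0.001,-0.05,0],[-0.001,0.001,-0.07,0],[-0.001,0.001,-0.075,0]]]'
python3 - <<'E'
from h import *
from station import *
im,d=get_image('wrist');cv2.imwrite('pics/w1.png',im[:,:,::-1])
im,d=get_image('top');cv2.imwrite('pics/t1.png',im[:,:,::-1])
print(get_obs()['tool_pos'])
E
```

```text
t: 2.1
tool_pos: [0.6667, 0.1213, 0.1505]
tool_rot: [-0.439, 1.534, 0.442]
contact_force: [-0.7, 0.7, 0.5]
opening: 0.0425
[0.66813717 0.1217805  0.153883  ]
```

View pics/w1.png

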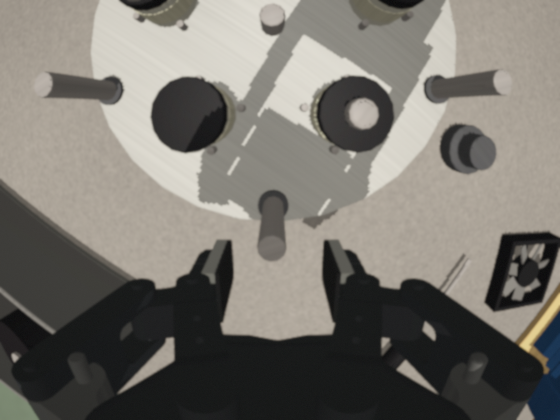

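The wrist view shows the post top at (271,248) between the open fingers (pads at 225 and 328), nearly centred. I'll check its position with depth.

```bash
python3 - <<'E'
from h import *
from station import *
m=camera_model('wrist');o=get_obs();im,d=get_image('wrist')
v,u=np.indices(d.shape);x=u-m['cx'];y=v-m['cy'];r=np.hypot(x,y);th=r/m['fx']
k=np.tan(th)/np.maximum(r,1e-6)
P=np.stack([x*k*d,y*k*d,d],-1)@R.from_rotvec(m['attitude']).as_matrix().T+m['xyz']
w=np.zeros(d.shape,bool);w[225:275,250:295]=1
s=w&(P[...,2]>.129)&(P[...,2]<.14);print(s.sum(),P[s].mean(0),o['tool_pos'],np.degrees(R.from_rotvec(o['tool_rot']).as_euler('xyz')),P[s].min(0),P[s].max(0))
E
```

```text
660 [0.66967422 0.12022458 0.13469672] [0.66813717 0.1217805  0.153883  ] [ 151.94079648   89.74297895 -175.8567838 ] [0.66276486 0.11308555 0.12900049] [0.67810604 0.12838491 0.13703823]
```

```bash
python3 -m crank '[[[0.001,-0.001,-0.02,0],[0.001,-0.001,-0.04,0],[0.001,-0.001,-0.054,0],[0.001,-0.001,-0.054,0],[0.001,-0.001,-0.054,0]]]'
python3 -m crank '[[[0,0,0,0],[0,0,0,0],[0,0,0,0],[0,0,0,0],[0,0,0,0]]]' 0 60
```

```text
t: 2.67
tool_pos: [0.6705, 0.121, 0.1025]
tool_rot: [-0.441, 1.526, 0.441]
contact_force: [-0.3, -0.2, 0.4]
opening: 0.0429
t: 3.08
tool_pos: [0.6718, 0.121, 0.1046]
tool_rot: [-0.441, 1.522, 0.44]
contact_force: [-0.8, -0.0, 5.2]
opening: 0.0145
```

```bash
python3 - <<'E'
import numpy as np
a0=32.2;r=.14
for call in([0,2,5,9,13.5,18],[18,23,28,33,38,43],[43,48,53,58,63,68],[68,73,78,83,88,93],[93,97.5,102,106,109,111]):
    a=np.radians(a0-np.array(call));p=r*np.c_[np.cos(a),np.sin(a)];p-=p[0]
    print([[round(x,4),round(y,4),0,-(c-call[0])] for (x,y),c in zip(p[1:],call[1:])])
E
```

```text
[[np.float64(0.0025), np.float64(-0.0042), 0, -2], [np.float64(0.0061), np.float64(-0.0106), 0, -5], [np.float64(0.0102), np.float64(-0.0195), 0, -9], [np.float64(0.0141), np.float64(-0.0297), 0, -13.5], [np.float64(0.0173), np.float64(-0.0403), 0, -18]]
[[np.float64(0.0025), np.float64(-0.012), 0, -5], [np.float64(0.0039), np.float64(-0.0241), 0, -10], [np.float64(0.0043), np.float64(-0.0363), 0, -15], [np.float64(0.0036), np.float64(-0.0485), 0, -20], [np.float64(0.0018), np.float64(-0.0606), 0, -25]]
[[np.float64(-0.0028), np.float64(-0.0119), 0, -5], [np.float64(-0.0066), np.float64(-0.0235), 0, -10], [np.float64(-0.0115), np.float64(-0.0347), 0, -15], [np.float64(-0.0173), np.float64(-0.0455), 0, -20], [np.float64(-0.024), np.float64(-0.0557), 0, -25]]
[[np.float64(-0.0076), np.float64(-0.0096), 0, -5], [np.float64(-0.0159), np.float64(-0.0185), 0, -10], [np.float64(-0.0251), np.float64(-0.0266), 0, -15], [np.float64(-0.0349), np.float64(-0.0339), 0, -20], [np.float64(-0.0452), np.float64(-0.0403), 0, -25]]
[[np.float64(-0.0098), np.float64(-0.005), 0, -4.5], [np.float64(-0.02), np.float64(-0.0092), 0, -9], [np.float64(-0.0292), np.float64(-0.0122), 0, -13], [np.float64(-0.0363), np.float64(-0.0141), 0, -16], [np.float64(-0.0411), np.float64(-0.0151), 0, -18]]
```

```bash
python3 -m crank '[[[0.0025,-0.0042,0,-2],[0.0061,-0.0106,0,-5],[0.0102,-0.0195,0,-9],[0.0141,-0.0297,0,-13.5],[0.0173,-0.0403,0,-18]]]'
```

```text
t: 3.5
tool_pos: [0.6892, 0.0806, 0.1046]
tool_rot: [-0.192, 1.559, 0.192]
contact_force: [-1.5, 0.3, 6.0]
opening: 0.0144
```

```bash
python3 -m crank '[[[0.0025,-0.012,0,-5],[0.0039,-0.0241,0,-10],[0.0043,-0.0363,0,-15],[0.0036,-0.0485,0,-20],[0.0018,-0.0606,0,-25]]]'
python3 -m crank '[[[-0.0028,-0.0119,0,-5],[-0.0066,-0.0235,0,-10],[-0.0115,-0.0347,0,-15],[-0.0173,-0.0455,0,-20],[-0.024,-0.0557,0,-25]]]'
```

```text
t: 3.92
tool_pos: [0.6913, 0.0197, 0.1046]
tool_rot: [0.151, 1.561, -0.15]
contact_force: [-0.1, 2.7, 5.8]
opening: 0.0145
t: 4.33
tool_pos: [0.6675, -0.0363, 0.1046]
tool_rot: [0.493, 1.509, -0.491]
contact_force: [2.1, 1.1, 5.0]
opening: 0.0141
```

```bash
python3 -m crank '[[[-0.0076,-0.0096,0,-5],[-0.0159,-0.0185,0,-10],[-0.0251,-0.0266,0,-15],[-0.0349,-0.0339,0,-20],[-0.0452,-0.0403,0,-25]]]'
python3 -m crank '[[[-0.0098,-0.005,0,-4.5],[-0.02,-0.0092,0,-9],[-0.0292,-0.0122,0,-13],[-0.0363,-0.0141,0,-16],[-0.0411,-0.0151,0,-18]]]'
python3 -m crank '[[[0,0,0,0],[0,0,0,0],[0,0,0,0]]]'
python3 - <<'E'
from h import *
from station import *
for n in("scene","top","wrist"):
    m=camera_model(n);im,d=get_image(n);np.savez(f"{n}2.npz",im=im,d=d);cv2.imwrite(f"pics/{n}2.png",im[:,:,::-1])
E
```

```text
t: 4.75
tool_pos: [0.6224, -0.077, 0.1046]
tool_rot: [0.83, 1.401, -0.827]
contact_force: [4.2, 0.1, 3.3]
opening: 0.0144
t: 5.17
tool_pos: [0.5812, -0.0926, 0.1046]
tool_rot: [1.066, 1.287, -1.063]
contact_force: [5.1, -2.7, 3.1]
opening: 0.0146
t: 5.42
tool_pos: [0.5817, -0.0924, 0.1046]
tool_rot: [1.063, 1.289, -1.061]
contact_force: [4.4, -3.2, 3.9]
opening: 0.0143
```

View pics/top2.png

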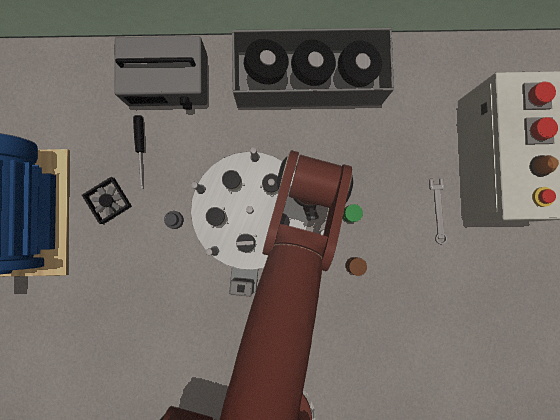

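View pics/wrist2.png

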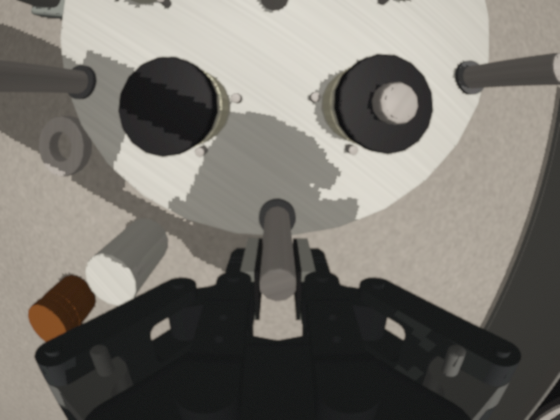

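The top view shows the bar jar at (246,243), in front of the reader at (241,288). The wrist view shows the post gripped at (277,270). Next I'll measure the remaining angle.

```bash
cat > meas.py <<'E'
from h import *
def meas(f):
    z=np.load(f);im,d=z['im'],z['d'];P=pts('top',d);c=np.array([.5516,.0458])
    roi=np.zeros(d.shape,bool);roi[140:275,180:320]=1
    near=np.hypot(P[...,0]-c[0],P[...,1]-c[1])
    for lo,hi,a,t,ro,ri in((.128,.145,20,'post',.15,.13),(.102,.112,150,'lid',.12,.05),(.114,.13,25,'barknob',.12,.05)):
        m=roi&(P[...,2]>lo)&(P[...,2]<hi)&(near<ro)&(near>ri)
        n,l,s,cc=cv2.connectedComponentsWithStats(m.astype(np.uint8))
        for i in range(1,n):
            if s[i,4]>=a:
                q=P[l==i];v=q.mean(0)[:2]-c;print(t,s[i,4],cc[i].round(),'r%.4f ang %.2f'%(np.hypot(*v),np.degrees(np.arctan2(v[1],v[0]))))
    r=np.zeros(d.shape,bool);r[270:310,215:270]=1
    m=r&(P[...,2]>.08)&(P[...,2]<.1);n,l,s,_=cv2.connectedComponentsWithStats(m.astype(np.uint8));i=1+s[1:,4].argmax()
    b=cv2.minAreaRect(P[l==i][:,:2].astype(np.float32)*1000);v=np.array(b[0])/1000-c;print('reader',b,np.degrees(np.arctan2(v[1],v[0])))
    cv2.imwrite('pics/'+f.replace('npz','crop.png'),cv2.resize(im[140:305,175:325],None,fx=3.6,fy=3.6,interpolation=cv2.INTER_CUBIC)[:,:,::-1])
E
python3 -c "
from meas import *
meas('top2.npz')"
```

```text
post 36 [253. 150.] r0.1394 ang -6.28
post 36 [194. 185.] r0.1393 ang 65.87
post 35 [209. 251.] r0.1394 ang 137.88
lid 269 [231. 179.] r0.0849 ang 29.79
lid 195 [270. 183.] r0.0822 ang -41.05
lid 273 [215. 216.] r0.0847 ang 101.83
lid 198 [245. 242.] r0.0846 ang 174.40
barknob 41 [271. 182.] r0.0845 ang -42.48
barknob 73 [244. 243.] r0.0848 ang 173.45
reader ((356.4730224609375, 68.60867309570312), (55.64883041381836, 37.595767974853516), 81.9482421875) 173.33286974173535
```

View pics/scene2.png

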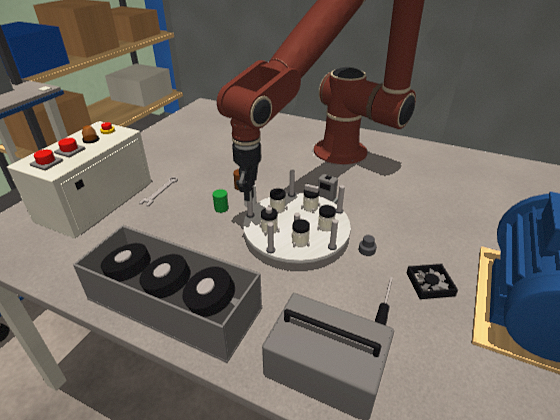

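Averaged over the posts and lids, the jar is at 173.8°, against 173.2–173.3° for the reader. I'll nudge about 0.6° more.

```bash
python3 -m crank '[[[-0.0014,-0.0003,0,-0.6],[-0.0014,-0.0003,0,-0.6],[-0.0014,-0.0003,0,-0.6],[-0.0014,-0.0003,0,-0.6],[-0.0014,-0.0003,0,-0.6]]]'
python3 -m crank '[[[0,0,0,0],[0,0,0,0],[0,0,0,0],[0,0,0,0],[0,0,0,0]]]'
python3 - <<'E'
from meas import *
from station import *
im,d=get_image('top');np.savez("top3.npz",im=im,d=d);meas('top3.npz');print(get_obs()['t'],abs(get_obs()['dq']).max())
E
```

```text
t: 5.98
tool_pos: [0.5805, -0.0927, 0.1046]
tool_rot: [1.071, 1.285, -1.069]
contact_force: [4.8, -3.2, 4.5]
opening: 0.0141
t: 6.4
tool_pos: [0.5804, -0.0927, 0.1046]
tool_rot: [1.071, 1.285, -1.069]
contact_force: [4.1, -4.4, 5.0]
opening: 0.0141
post 35 [253. 150.] r0.1393 ang -6.68
post 36 [194. 184.] r0.1393 ang 65.29
post 38 [208. 251.] r0.1391 ang 137.41
lid 271 [231. 179.] r0.0848 ang 29.22
lid 191 [270. 183.] r0.0824 ang -41.14
lid 273 [215. 215.] r0.0847 ang 101.31
lid 201 [245. 242.] r0.0846 ang 173.51
barknob 41 [271. 182.] r0.0846 ang -42.66
barknob 71 [244. 243.] r0.0847 ang 173.26
reader ((356.54998779296875, 68.43919372558594), (55.4873161315918, 37.722068786621094), 83.14148712158203) 173.37938038554702
6.45 0.0021361333553295524
```

View pics/top3.crop.png

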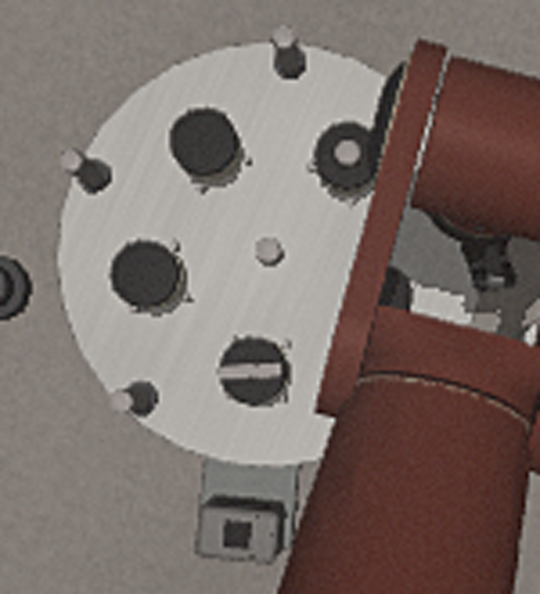

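The enlarged view shows the bar jar at (255,371) in line with the axis (269,251) and the reader (240,530). The jar measures 173.3° and the reader 173.3°. The arm is still, so I'm handing in.

```bash
python3 -c "
from station import *
print(finish_job());o=get_obs();print(o['t'],o['tool_pos'],o['opening'],o['contact_force'])"
```

```text
the job is handed in; nothing more can be done
None
the job is handed in; nothing more can be done
```

I turned the table about 111.6° clockwise by one rim post, so the jar with the bar now stands in front of the label reader. The job was handed in at about 6.5 s with the gripper still closed on the post at a 60 N setting.

**Alignment:** the last top image puts the jar at about 173.3° and the reader at 173.0–173.4°, so they agree within the measuring error of a few tenths of a degree. The first stop was about 0.6° short, and I corrected it with a small nudge.

**Holding:** the last readings showed the arm still and the grip steady at about 14 mm. The tool force was about 8 N, mostly the table's spring. The state can't be read after hand-in, so the second after it is unchecked.

**Jars and bench:** the four jars visible in the last picture stand in their nests at the expected radius. The arm mostly hid the fifth; the earlier wrist picture showed it in place. In the pictures after the turn, nothing on the bench looked disturbed. I judged that by eye and did not measure it.

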